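# Swing the bench magnifier over the board and lock it

## Task

The ring-light magnifier on its swing stand is locked in its parked position; bring it over the circuit board in the board holder for inspection. Pull the red spring lock pin fully out, swing the arm steadily clockwise (seen from above) over the board until the pin springs fully home in the notch of the brass working stop, and leave the arm locked there, with the board holder and the things round the stand where they are.

Things in the scene. Friction and masses are not known exactly. Their poses are not given: they have to be found in the camera images.
- stand: fixed magnifier stand: round grey foot 160 mm across (origin under its centre), column 28 mm, bevelled steel index ring about 100 mm across at 90 to 115 mm height with the park notch in it (13 mm wide, upright sides). The brass working stop with a like notch is a sector clamped on this ring
- post (a point): point on the column's axis (the vertical hinge axis of the arm), 150 mm above the bench. On top of the column, turning with the arm, sits a white lamp driver box, 252 to 294 mm above the bench, 86 mm wide, reaching 78 mm from the axis over the lock pin: the pin's knob can be taken only with the tool tilted, along the knob's own slanted axis
- swing_arm (a joint): swing of the arm, rad: 0 = parked, grows clockwise seen from above, at most 2.05. Stiff hinge (about 0.25 N m): the arm stays where it is left. The working stop is clamped somewhere from 1.5 to 2.0, about where the lens stands over the board; it is found by feel: there the pin springs in and the arm stands locked, with 0.03 rad of play
- lock_pin (a joint): how far the lock pin is pulled out, m: 0 = fully home in a notch (arm locked), 0.006 to 0.007 = riding on the ring between the notches, 0.012 = fully pulled. Spring 5 N at home, 8 N pulled. The pin is 10 mm thick, 46 mm from the column axis; let go less than 0.3 rad from park it may drop back into the park notch
- pin_knob (a point): centre of the pin's red pull knob, 22 mm across, 28 mm long, outer lip 25 mm; when home 86 mm from the column axis, 166 mm above the bench. Its axis leans 35 degrees from vertical, straight away from the column, upper end outward; the point's z points out along it, the way to pull. A steel barrel 21 mm across ends 19 mm below the knob's centre along that axis
- grip (a point): middle of the black upright grip knob on the arm: 22 mm across, from 164 to 201 mm above the bench, 142 mm from the column axis; this point is 186 mm above the bench. The arm's tube under it has its top at 160 mm. The point's x points outward along the arm
- lens (a point): centre of the magnifier lens, 212 mm from the column axis, 150 mm above the bench; white ring head 112 mm across, from 137 to 162 mm above the bench
- board_mid (a point): middle of the green circuit board in the board holder, 18 mm above the bench
- vice: the loose board holder (70 x 188 x 33 mm, origin under its middle, long axis y) under the working position; must not be shifted
- bottle: white squeeze bottle with a blue nozzle, 36 mm across, 104 mm tall, bystander, origin under its centre
- dispenser: square clear solvent dispenser 56 x 56 x 89 mm, bystander, origin under its centre
- loupe: black eye loupe standing on its wide rim, 42 mm across, 31 mm tall, bystander, origin under its centre

How it is judged:
On the way:
1. the lock pin is pulled out of the park notch (8 mm or more) before the arm is swung (value of joint lock_pin above 0.008 m and value of joint swing_arm below 0.1 rad), for 0.1 s.
At the end, for the whole second after the job is handed in: the arm stands at the working stop with the lock pin sprung home (within 2 mm of fully in), the lens centre within 35 mm of the board's middle seen from above, the arm at rest (value of joint swing_arm above 1.3 rad and value of joint lock_pin below 0.002 m and horizontal distance between lens and board_mid below 0.035 m and velocity of joint swing_arm between -0.05 and 0.05 rad/s); the robot touches nothing.
It fails at once if the arm, out of its park notch, is flung (faster than 2 rad/s) (value of joint swing_arm above 0.1 rad and (velocity of joint swing_arm above 2 rad/s or velocity of joint swing_arm below -2 rad/s)).
It fails at once if the board holder is shifted more than 10 mm (distance of vice from where it was at the start of the episode above 0.01 m).
It fails at once if a bystander is moved more than 20 mm or tipped (distance of any of bottle, dispenser, loupe from where it was at the start of the episode above 0.02 m or angle between any of bottle, dispenser's own z axis and vertical above 0.4 rad).
It also fails if it takes over 61 s, if anything falls off the work surface, if the arm or the gripper's body presses on something with over 40 N, if the wrist force passes 120 N, or if a joint passes its speed limit or range.

## Robot

A 6-joint arm with a two-finger parallel gripper is mounted at the origin on a cart in front of the work surface, level with it; the furniture and walls round the work are solid. World frame = base frame: x ahead of the robot, y to its left, z up, the work surface at z = 0. Lengths are in m, angles in rad, forces in N, time in s.
With the tool pointing down it reaches from about 0.375 to 0.925 m from the base axis. Payload 5.7 kg.
Tool frame: the origin (TCP) lies at the very end of the fingers, on their centre line; the grasp point (between the pads) lies 19 mm behind it (grip_point_offset is the distance from the TCP to the grasp point, in m); z points along the fingers, y is the line along which they close (so a half turn about z gives the same grasp; the last joint's range is limited). The gripper opens to 85 mm and grips with 20 to 120 N. Pads are 22 mm wide; open, the fingers measure 114 mm over their backs; the gripper's body (76 mm by 85 mm) begins 54 mm behind the grasp point. The pads swing forward as they close: fully open they stand 13 mm farther back than shut.
Start: joints at [-1.34, 0.359, 1.51, -0, 1.272, -0.115], TCP at [0.203, -0.564, 0.231] pointing down, gripper open.
Joint ranges: [-2.97, 2.97], [-1.01, 2.36], [0.21, 2.38], [-0.96, 4.11], [0.2, 2.71], [-2.98, 2.98]. Speed limits (rad/s): [2.39, 2.39, 3.14, 3.14, 3.14, 3.14].

## Interface

Orientations are given as a unit quaternion [x, y, z, w].
In Python, from workcell import get_state, get_image, hand_in, look_for, grip_point_offset gives the robot as it stands.
- The arm moves only by the tool play_rows, never from a script. Its argument "plan" is a list of rows, each a list of 7 numbers: the opening, from 0 (shut) to 1 (fully open), then the shift along the tool's x, y, z in m, then the turn, a rotation vector about the tool's x, y, z in rad. In form: [[fingers, tx, ty, tz, rx, ry, rz], ...]. A call has 1 to 8 rows; each row is the pose to reach, as a shift and turn from the pose commanded when the call began, along the tool's axes at that moment; what a row does not reach only later rows make up. A row lasts 1/8 s, in which the tool goes at most 62.5 mm and 10.7 degrees, less where a joint would pass 70% of its speed; a pose out of reach is approached as far as the arm can. A call with a gripper value outside its range is refused whole. The fingers move at their own pace and stop on an object; the grip force is fixed at half the most. Time passes only in rows, so rows that repeat a pose let the fingers close. It gives the time, the measured TCP pose, the force, the opening and the grip force at its end, in the units of the state.
- get_state(): the state, without advancing time (a new reading comes with each control period).
- get_image(name): name is "scene" or "top" or "wrist"; returns a dict with "color" (400x640x3 uint8, red, green, blue), "range_z" (400x640 float32, m along the optical axis (not along the pixel's ray), 0 where there is no reading), "fx", "fy", "cx", "cy" (pixels), "cam_to_world" (4x4, takes a point from camera to world coordinates); the wrist camera has in their place "hand_eye" (4x4, takes a point from camera to tool coordinates, whose origin is the TCP and whose axes are the flange's). Camera axes: x right, y down, z forward; pixel columns grow to the right and rows downward; lengths in m; the calibration is good to about 2 mm. A picture is of the moment at which its call begins: read the wrist's pose just before it.
- hand_in(): hands the job in; it is judged then, once.
Trained networks look in a picture, given as the dict that the camera call returned (one of the last four; its "shot" number tells which), for a name from the list of things; names that differ only in an ending like _2 or _b are one class to them, and where a whole thing is asked for, a point or a joint stands for the part that bears it (a point fixed in the world has none). Each returns a list of dicts, best first, with "p" (0 to 1); they miss things now and then, are a little off and sometimes report something else, mostly with a low value. They report only what shows in the picture. A call takes as long as a camera call.
- look_for(picture, target): "rect" ([centre column, centre row, width, height] in pixels, round what is visible of it).
The state is a dict: "time_s": time; "joint_pos": joint angles; "dq": joint speeds; "joint_torque": joint torques, N m; "position": TCP position; "ee_rot": TCP orientation; "force": force on the tool from outside, world axes, zero at the start; "ft_torque": the same for the moment, N m; "opening": finger opening in m; "gripper_force": force on a finger pad.
Only numpy, scipy, OpenCV 4.12 (cv2) and the standard library are available. Lean on these libraries where they do the work, as an engineer would, in place of code of your own. Each camera call takes 0.05 s, during which the arm holds its last target. There are 200 camera calls.

## Working session

There is one attempt and no reset: what is moved stays moved. The work goes in short steps, Python scripts to look and compute and a tool call to move; the robot and the scene stay as the last step left them, time stands still between calls to the robot, and variables do not carry over. Pictures are saved under pics/ and viewed, at most 10 in all, crops included, and the job is handed in when it is done.

Besides the shell and the picture viewer there is one more tool, called after ">>>" as name(argument=value, ...) on one line, values as JSON. play_rows: Moves the arm, as the interface text tells. Its arguments: {"type":"object","properties":{"plan":{"type":"array","items":{"type":"array","items":{"type":"number"}}}},"required":["plan"]}

```bash
mkdir -p pics; ls; cat > h.py <<'E'
import numpy as np,cv2
from workcell import *
def cloud(d):
    z=d["range_z"]; v,u=np.mgrid[:z.shape[0],:z.shape[1]]
    P=np.stack([(u-d["cx"])/d["fx"]*z,(v-d["cy"])/d["fy"]*z,z,np.ones_like(z)],-1)
    W=(P@np.array(d["cam_to_world"]).T)[...,:3]; W[z<=0]=np.nan
    return W
E
python3 - <<'E'
from h import *
s=get_state();print(s)
ims=[]
for n in ("scene","top"):
    d=get_image(n);cv2.imwrite(f"pics/{n}0.png",d["color"][...,::-1]);W=cloud(d);np.save(n+".npy",W);np.save(n+"_c.npy",d["color"])
    print(n,np.round(d["cam_to_world"],3).tolist())
    for t in "stand swing_arm lock_pin pin_knob grip lens board_mid vice bottle dispenser loupe".split():
        for r in look_for(d,t)[:2]:
            c,ro,w,h=r["rect"];print(t,round(r["p"],2),np.round(r["rect"]).tolist(),np.round(W[int(min(399,ro)),int(min(639,c))],3))
E
```

```text
pics
{'time_s': 0.0, 'joint_pos': array([-1.34009685e+00,  3.59501996e-01,  1.51146784e+00, -3.39037507e-07,
        1.27251197e+00, -1.15119052e-01]), 'dq': array([ 3.33224493e-04,  1.41005231e-03, -5.26473635e-05,  1.00328791e-03,
        3.62873156e-05,  1.31833040e-03]), 'joint_torque': array([ 1.49902316e-03, -5.27608466e+01, -2.78615999e+01,  5.88449439e-05,
        1.33031857e-02,  1.50860205e-05]), 'position': array([ 0.20319984, -0.56379496,  0.23044192]), 'ee_rot': array([ 9.85087952e-01,  1.72048928e-01, -5.47187026e-05, -9.42991818e-04]), 'force': array([ 0.11536763, -0.37210116, -0.72162475]), 'ft_torque': array([0.0561532 , 0.0081774 , 0.06849972]), 'gripper_force': 0.0, 'opening': 0.08542642558547182}
scene [[-0.86, -0.273, 0.431, 0.192], [-0.51, 0.444, -0.736, 0.857], [0.01, -0.853, -0.521, 0.617], [0.0, 0.0, 0.0, 1.0]]
stand 0.88 [338.0, 194.0, 161.0, 150.0] [ 0.675 -0.063  0.001]
stand 0.43 [338.0, 274.0, 30.0, 50.0] [0.483 0.295 0.071]
swing_arm 0.35 [401.0, 189.0, 34.0, 32.0] [0.453 0.077 0.153]
lock_pin 0.73 [401.0, 191.0, 31.0, 35.0] [0.451 0.083 0.152]
pin_knob
[... 985 characters left out ...]
.0, 20.0, 17.0] [0.436 0.065 0.18 ]
grip 0.93 [315.0, 201.0, 198.0, 115.0] [0.627 0.188 0.07 ]
lens 0.77 [315.0, 201.0, 198.0, 121.0] [0.627 0.188 0.07 ]
board_mid 0.94 [432.0, 205.0, 41.0, 38.0] [ 0.678 -0.074 -0.   ]
board_mid 0.62 [269.0, 263.0, 35.0, 48.0] [0.474 0.265 0.073]
vice 0.72 [430.0, 203.0, 42.0, 49.0] [ 0.682 -0.07  -0.002]
vice 0.49 [316.0, 220.0, 194.0, 162.0] [0.616 0.184 0.015]
bottle 0.62 [318.0, 206.0, 17.0, 34.0] [0.543 0.176 0.159]
bottle 0.46 [267.0, 261.0, 34.0, 49.0] [0.481 0.27  0.072]
dispenser 0.59 [268.0, 264.0, 36.0, 47.0] [0.473 0.269 0.072]
loupe 0.77 [429.0, 278.0, 21.0, 27.0] [ 0.479 -0.039  0.024]
loupe 0.57 [314.0, 201.0, 199.0, 119.0] [0.634 0.191 0.062]
```

```bash
python3 - <<'E'
import cv2
for n,(x,y) in (("scene",(230,110)),("top",(190,130))):
    i=cv2.imread(f"pics/{n}0.png");cv2.imwrite(f"pics/{n}1.png",cv2.resize(i[y:y+200,x:x+266],None,fx=3,fy=3,interpolation=cv2.INTER_CUBIC))
E
```

```text
(no output)
```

View pics/scene1.png

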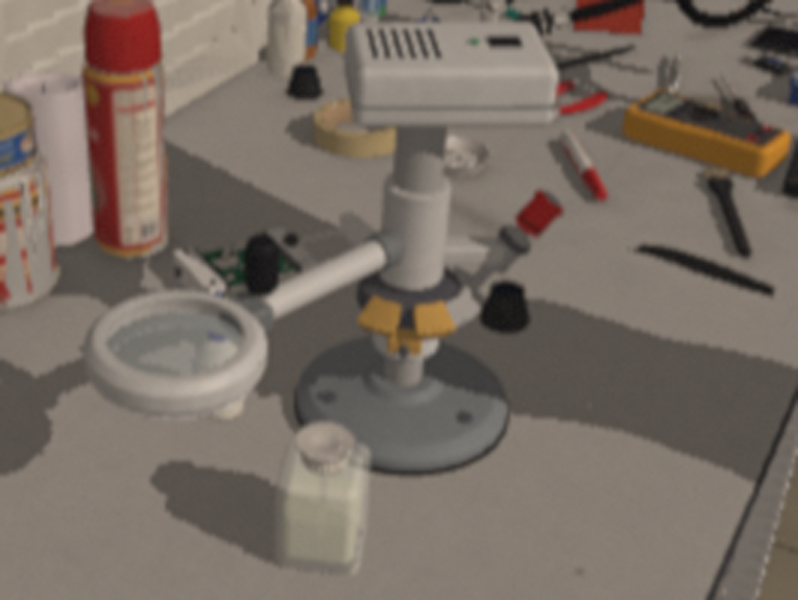

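View pics/top1.png

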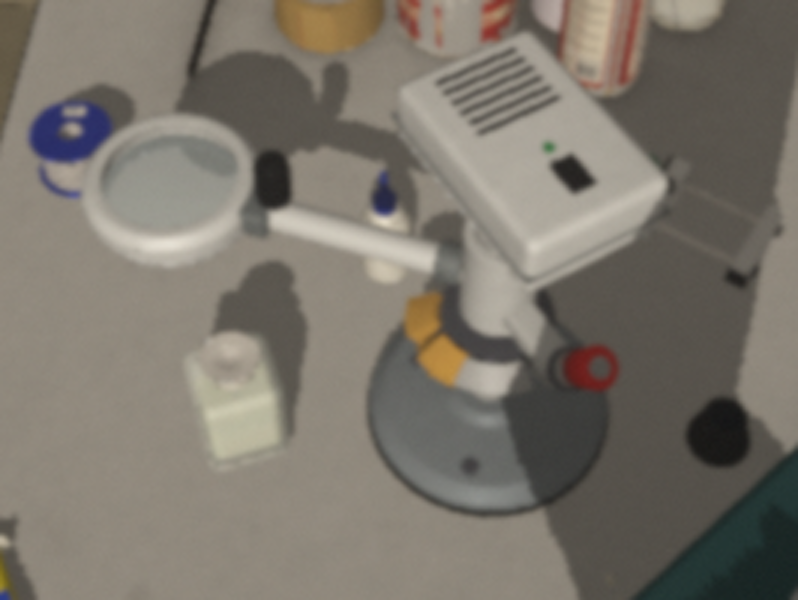

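The close-ups show the stand at centre. The red knob (scene ≈ 402,191; top ≈ 386,252) points towards the robot, the lens is to the left, and the black grip is at top ≈ (281,190). The board holder sits at the upper right. Next I'll measure these.

```bash
cat > fit.py <<'E'
from h import *
from scipy.optimize import least_squares
def circ(p,r0=None):
    f=(lambda q:np.hypot(p[:,0]-q[0],p[:,1]-q[1])-(r0 or q[2]))
    q=least_squares(f,[*p.mean(0)[:2],.05],loss="soft_l1",f_scale=.003).x
    return q
def run(tag=""):
    for n in ("scene","top"):
        W=np.load(n+tag+".npy");C=np.load(n+tag+"_c.npy").astype(int);R,G,B=C[...,0],C[...,1],C[...,2]
        z=W[...,2];near=(np.hypot(W[...,0]-.48,W[...,1]-.1)<.33)&~np.isnan(z)
        red=near&(R>90)&(R>2*G)&(z>.12)&(z<.22)&(W[...,0]<.56)
        print(n,"red",red.sum(),W[red].mean(0).round(4),W[red].min(0).round(3),W[red].max(0).round(3))
        col=near&(z>.17)&(z<.245)&(R>60)&(abs(R-B)<50)&(np.hypot(W[...,0]-.5,W[...,1]-.1)<.09)
        print(" col",col.sum(),W[col].min(0).round(3),W[col].max(0).round(3),circ(W[col],.014).round(4))
        box=near&(z>.286)&(z<.3)
        if box.sum()>20:
            r=cv2.minAreaRect((W[box][:,:2]*1000).astype(np.float32));print(" box",box.sum(),r)
        blk=near&(C.max(-1)<70)&(z>.165)&(z<.21)
        print(" grip",blk.sum(),W[blk].mean(0).round(4),W[blk].min(0).round(3),W[blk].max(0).round(3))
        ring=near&(z>.152)&(z<.168)&(R>110)&(abs(R-B)<40)&(W[...,1]>.2)
        q=circ(W[ring]);print(" ring",ring.sum(),q.round(4))
        foot=near&(z>.006)&(z<.03)&(np.hypot(W[...,0]-.5,W[...,1]-.1)<.14)
        print(" foot",foot.sum(),W[foot].min(0).round(3),W[foot].max(0).round(3),np.nanmedian(z[foot]))
        gr=~np.isnan(z)&(G>R+12)&(G>B+8)&(z>.005)&(z<.04)&(W[...,1]<.15)&(W[...,0]<.9)
        if gr.sum(): print(" green",gr.sum(),W[gr].mean(0).round(3),W[gr].min(0).round(3),W[gr].max(0).round(3))
        v=~np.isnan(z)&(z>.008)&(z<.05)&(W[...,0]>.55)&(W[...,0]<.8)&(W[...,1]<.09)&(W[...,1]>-.25)
        if v.sum()>10: print(" vice",v.sum(),cv2.minAreaRect((W[v][:,:2]*1000).astype(np.float32)))
if __name__=="__main__": run()
E
python3 fit.py
```

```text
scene red 100 [0.44   0.0696 0.1733] [0.428 0.059 0.159] [0.452 0.078 0.185]
 col 645 [0.426 0.052 0.17 ] [0.536 0.134 0.242] [0.5133 0.1136 0.05  ]
 box 1882 ((368.3681335449219, 75.91605377197266), (420.4554443359375, 146.05056762695312), 9.9982328414917)
 grip 207 [0.5419 0.2438 0.1887] [0.207 0.069 0.167] [0.566 0.257 0.21 ]
 ring 1653 [0.5736 0.3113 0.0452]
 foot 2153 [ 0.436 -0.04   0.006] [0.614 0.188 0.03 ] 0.020336586468863826
 green 49 [ 0.749 -0.247  0.016] [ 0.683 -0.707  0.006] [0.9   0.044 0.024]
 vice 730 ((672.5812377929688, -80.15870666503906), (336.3760681152344, 248.53709411621094), 88.95378112792969)
top red 119 [0.4367 0.0624 0.1777] [0.427 0.05  0.167] [0.447 0.072 0.185]
 col 259 [0.426 0.048 0.17 ] [0.524 0.131 0.199] [0.485  0.1153 0.05  ]
 box 3883 ((382.486572265625, 82.37721252441406), (390.0584716796875, 123.87273406982422), 8.877887725830078)
 grip 192 [0.5537 0.2426 0.1904] [0.547 0.233 0.17 ] [0.568 0.253 0.204]
 ring 1954 [0.5737 0.3046 0.0435]
 foot 2982 [ 0.434 -0.039  0.006] [0.622 0.187 0.03 ] 0.019671407009427933
 green 3 [ 0.883 -0.528  0.028] [ 0.882 -0.529  0.025] [ 0.886 -0.527  0.03 ]
 vice 616 ((669.0498657226562, -95.44772338867188), (299.8802490234375, 249.1823272705078), 86.6397705078125)
```

View pics/scene0.png

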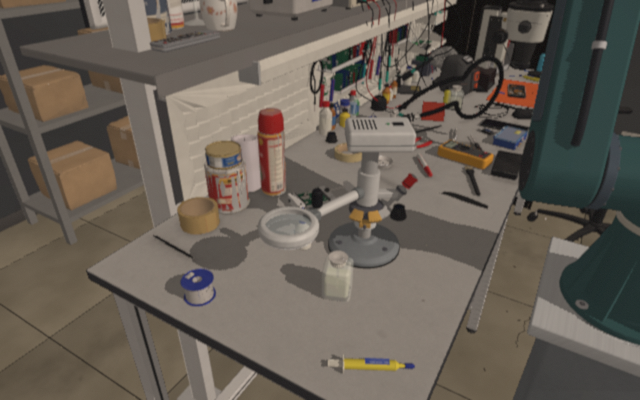

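```bash
cat > fit2.py <<'E'
from fit import *
from scipy.spatial import ConvexHull
for n in ("scene","top"):
    W=np.load(n+".npy");C=np.load(n+"_c.npy").astype(int)
    z=W[...,2];d=np.hypot(W[...,0]-.51,W[...,1]-.113)
    # rim of foot: top-surface points, max radius per angular bin
    f=(d<.095)&(z>.012)&(z<.028)&(abs(C[...,0]-C[...,2])<30)
    p=W[f];a=np.arctan2(p[:,1]-.113,p[:,0]-.51);r=d[f]
    e=np.array([p[(k:=np.where((a>b)&(a<b+.15))[0])][np.argsort(r[k])[-3]] for b in np.arange(-3.1,3,.15) if ((a>b)&(a<b+.15)).sum()>12])
    print(n,"foot",f.sum(),len(e),circ(e,.080).round(4),circ(e).round(4))
    f=(d<.13)&(z>.284)&(z<.302);q=W[f][:,:2]
    r=cv2.minAreaRect((q*1000).astype(np.float32));print(" box",f.sum(),r,np.round(cv2.boxPoints(r)))
    f=(z>.155)&(z<.17)&(np.hypot(W[...,0]-.574,W[...,1]-.308)<.075)&(np.hypot(W[...,0]-.574,W[...,1]-.308)>.03)
    p=W[f];print(" ring",f.sum(),circ(p).round(4),np.median(p[:,2]))
    # board holder / bottle / loupe regions
    for nm,b in dict(vice=(.58,.8,-.2,.13),shelf=(.7,1.3,-.4,.5)).items():
        f=(z>.01 if nm=="vice" else z>.3)&(z<.06 if nm=="vice" else z<1)&(W[...,0]>b[0])&(W[...,0]<b[1])&(W[...,1]>b[2])&(W[...,1]<b[3])
        if f.sum(): print(" ",nm,f.sum(),W[f].min(0).round(3),W[f].max(0).round(3),np.median(W[f],axis=0).round(3))
    if n=="scene":
        G=(z>.008)&(z<.05)&(W[...,0]>.58)&(W[...,0]<.8)&(abs(W[...,1]+.02)<.2)
        g=G&(C[...,1]>C[...,0]+8); print("green",g.sum(),W[g].mean(0).round(3),W[g].min(0).round(3),W[g].max(0).round(3))
E
python3 fit2.py; python3 - <<'E'
import cv2
i=cv2.imread("pics/scene0.png")[160:240,270:390];j=cv2.imread("pics/top0.png")[110:260,340:500]
import numpy as np
i=cv2.resize(i,(600,400),interpolation=3)
j=cv2.resize(j,(640,600),interpolation=3);cv2.imwrite("pics/topv.png",j)
E
```

```text
scene foot 1830 36 [0.5155 0.1085 0.05  ] [0.5136 0.112  0.075 ]
 box 1361 ((502.36224365234375, 105.73152160644531), (127.04443359375, 82.39765930175781), 31.980621337890625) [[427. 107.]
 [470.  37.]
 [578. 104.]
 [534. 174.]]
 ring 994 [0.577  0.3122 0.0488] 0.1604918345565779
  vice 616 [ 0.58  -0.108  0.01 ] [0.799 0.13  0.034] [0.705 0.022 0.02 ]
  shelf 21811 [ 0.813 -0.4    0.3  ] [1.252 0.343 0.495] [0.95  0.129 0.395]
green 63 [0.713 0.02  0.018] [ 0.675 -0.013  0.015] [0.75  0.049 0.021]
top foot 2551 29 [0.5177 0.1087 0.05  ] [0.5149 0.1093 0.0772]
 box 3748 ((503.3280029296875, 101.71195983886719), (128.22305297851562, 85.22716522216797), 32.037960052490234) [[426. 104.]
 [472.  32.]
 [580. 100.]
 [535. 172.]]
 ring 1051 [0.5777 0.3091 0.0485] 0.1605770466768922
  vice 432 [ 0.616 -0.111  0.01 ] [0.8   0.014 0.05 ] [ 0.662 -0.07   0.018]
  shelf 14590 [ 0.813 -0.4    0.31 ] [0.876 0.34  0.397] [ 0.832 -0.114  0.359]
```

View pics/topv.png

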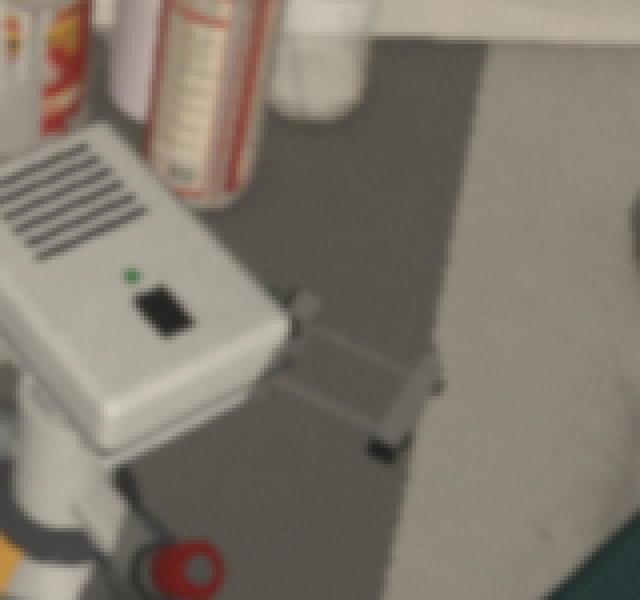

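The board's visible green centre is about (0.713, 0.02). The stand axis is about (0.515, 0.111), the pin direction is about 212° and the lens direction about 73°. I'll plan the approach from these.

```bash
cat > plan.py <<'E'
from h import *
from scipy.spatial.transform import Rotation as R, Slerp
AX=np.array([.515,.111]); PARK=np.deg2rad(72.7); PIN=np.deg2rad(212.)
def knob_pose(sw,s,up=.003,pin=PIN):
    """TCP pose, swing sw, grasp point s out along axis from home knob centre"""
    u=np.array([np.cos(pin-sw),np.sin(pin-sw),0]);t=np.array([-u[1],u[0],0])
    a=np.sin(np.deg2rad(35))*u+np.array([0,0,np.cos(np.deg2rad(35))])
    K=np.array([*AX,.166])+.086*u
    z=-a;y=-t;x=np.cross(y,z)
    return K+a*(s+up)-a*grip_off(), R.from_matrix(np.c_[x,y,z])
def grip_off():
    return float(grip_point_offset() if callable(grip_point_offset) else grip_point_offset)
def rows(targets,start=None,op=1.,nd=4):
    s=get_state();p,r=start or (s["position"],R.from_quat(s["ee_rot"]))
    for P,Q in targets:
        d=r.inv().apply(P-p);w=(r.inv()*Q).as_rotvec();print([op,*np.round(d,nd).tolist(),*np.round(w,3).tolist()])
def chk():
    s=get_state();print("t",round(s["time_s"],2),"pos",s["position"].round(4),"R",R.from_quat(s["ee_rot"]).as_matrix().round(3).tolist(),"q",s["joint_pos"].round(2),"F",s["force"].round(1),"M",s["ft_torque"].round(2),"op",round(s["opening"],4),round(s["gripper_force"],1));return s
E
python3 - <<'E'
from plan import *
print(grip_off())
A=(np.array([.33,-.16,.30]),knob_pose(0,0)[1]);B=knob_pose(0,.10);print(B[0]);rows([A,B])
E
```

```text
0.0187
[0.40106262 0.03980403 0.23505452]
[1.0, 0.2562, -0.3376, -0.0687, 0.883, -0.094, 2.801]
[1.0, 0.3908, -0.5015, -0.0037, 0.883, -0.094, 2.801]
```

```bash
sed -i 's/z=-a;y=-t;/z=-a;y=t;/' plan.py; python3 - <<'E'
from plan import *
A=(np.array([.33,-.16,.30]),knob_pose(0,0)[1]);B=knob_pose(0,.10);print(B[0]);rows([A,B])
E
```

```text
[0.40106262 0.03980403 0.23505452]
[1.0, 0.2562, -0.3376, -0.0687, 0.065, 0.609, -0.206]
[1.0, 0.3908, -0.5015, -0.0037, 0.065, 0.609, -0.206]
```

>>> play_rows(plan=[[1,0.03,-0.04,-0.01,0.01,0.08,-0.03],[1,0.065,-0.085,-0.02,0.02,0.16,-0.05],[1,0.095,-0.127,-0.027,0.025,0.24,-0.08],[1,0.13,-0.17,-0.035,0.03,0.32,-0.1],[1,0.16,-0.21,-0.043,0.04,0.4,-0.13],[1,0.19,-0.254,-0.052,0.05,0.48,-0.16],[1,0.225,-0.295,-0.06,0.058,0.55,-0.18],[1,0.256,-0.338,-0.069,0.065,0.609,-0.206]])

```text
time_s: 2.2
position: [0.33, -0.1584, 0.3006]
ee_rot: [0.916, 0.263, 0.29, -0.083]
force: [0.1, 0.4, 1.1]
opening: 0.0853
gripper_force: 0.0
```

```bash
python3 - <<'E'
from plan import *
chk();B=knob_pose(0,.10);print(B[0]);rows([B])
E
```

```text
t 2.2 pos [ 0.33   -0.1584  0.3006] R [[0.693, 0.53, 0.488], [0.434, -0.848, 0.305], [0.575, 0.001, -0.818]] q [-1.3  -0.09  2.06  0.59  1.41 -0.45] F [0.1 0.4 1.1] M [-0.14  0.27  0.01] op 0.0853 0.0
[0.40106262 0.03980403 0.23505452]
[1.0, 0.0975, -0.1304, 0.1487, 0.0, -0.002, 0.0]
```

```bash
python3 - <<'E'
s=open('plan.py').read()
s=s.replace("up=.003,pin=PIN):","up=.003,pin=PIN,tilt=29,rad=.086,kz=.166,back=0.):")
s=s.replace("    z=-a;y=t;x","    zt=np.sin(np.deg2rad(tilt))*u+np.array([0,0,np.cos(np.deg2rad(tilt))]);z=-zt;y=t;x")
s=s.replace("K=np.array([*AX,.166])+.086*u","K=np.array([*AX,kz])+rad*u")
s=s.replace("K+a*(s+up)-a*grip_off()","K+a*(s+up)+zt*(back-grip_off())")
s+='''
L,H,L1,L2,OFF=.375,.123,.638,.388,.069
def ik(P):
    w=P[0]-L*P[1].as_matrix()[:,2];r=np.sqrt(max(1e-6,w[0]**2+w[1]**2-OFF**2));d2=r*r+(w[2]-H)**2
    c=(d2-L1**2-L2**2)/(2*L1*L2);j1=np.arctan2(w[1],w[0])-np.arctan2(OFF,r);q3=np.arccos(np.clip(c,-1,1))
    q2=np.arctan2(r,w[2]-H)-np.arctan2(L2*np.sin(q3),L1+L2*np.cos(q3))
    f=np.array([np.sin(q2+q3)*np.cos(j1),np.sin(q2+q3)*np.sin(j1),np.cos(q2+q3)])
    return np.round([j1,q2,q3,np.arccos(f@P[1].as_matrix()[:,2])],2)
'''
open('plan.py','w').write(s)
from plan import *
s=chk();print(ik((s["position"],R.from_quat(s["ee_rot"]))))
for b in (.10,.0):
  for ti in (35,29,25): print(b,ti,ik(knob_pose(0,0,back=b,tilt=ti)),ik(knob_pose(.4,.012,back=b,tilt=ti)))
rows([knob_pose(0,0,back=.1)])
E
```

```text
t 2.2 pos [ 0.33   -0.1584  0.3006] R [[0.693, 0.53, 0.488], [0.434, -0.848, 0.305], [0.575, 0.001, -0.818]] q [-1.3  -0.09  2.06  0.59  1.41 -0.45] F [0.1 0.4 1.1] M [-0.14  0.27  0.01] op 0.0853 0.0
[-1.3  -0.09  2.06  1.4 ]
0.1 35 [-0.63 -0.17  2.31  0.9 ] [-0.09 -0.29  2.35  0.51]
0.1 29 [-0.48 -0.14  2.22  0.88] [-0.04 -0.24  2.25  0.64]
0.1 25 [-0.38 -0.12  2.16  0.89] [-0.01 -0.2   2.18  0.73]
0.0 35 [-0.42  0.03  2.43  0.58] [-0.02 -0.06  2.48  0.16]
0.0 29 [-0.33  0.03  2.35  0.57] [-0.   -0.04  2.38  0.31]
0.0 25 [-0.27  0.04  2.3   0.58] [ 0.01 -0.02  2.33  0.41]
[1.0, 0.106, -0.1304, 0.1492, 0.0, -0.107, 0.0]
```

>>> play_rows(plan=[[1,0.015,-0.018,0.02,0,-0.015,0],[1,0.03,-0.037,0.04,0,-0.03,0],[1,0.045,-0.056,0.062,0,-0.045,0],[1,0.06,-0.075,0.085,0,-0.06,0],[1,0.076,-0.094,0.107,0,-0.08,0],[1,0.091,-0.112,0.128,0,-0.095,0],[1,0.106,-0.1304,0.1492,0,-0.107,0],[1,0.106,-0.1304,0.1492,0,-0.107,0]])

```text
time_s: 3.2
position: [0.4061, 0.0448, 0.2386]
ee_rot: [0.93, 0.27, 0.239, -0.07]
force: [0.4, -0.2, -0.2]
opening: 0.0854
gripper_force: 0.0
```

```bash
python3 - <<'E'
from plan import *
s=chk();print(ik((s["position"],R.from_quat(s["ee_rot"]))))
d=get_image("wrist");cv2.imwrite("pics/w1.png",d["color"][...,::-1])
T=np.eye(4);T[:3,:3]=R.from_quat(s["ee_rot"]).as_matrix();T[:3,3]=s["position"]
d["cam_to_world"]=T@np.array(d["hand_eye"]);W=cloud(d);C=d["color"].astype(int)
red=(C[...,0]>80)&(C[...,0]>2*C[...,1])&(W[...,2]>.13)&(W[...,2]<.21)&(np.hypot(W[...,0]-.44,W[...,1]-.066)<.06)
p=W[red];print(red.sum(),p.mean(0).round(4))
a=knob_pose(0,0,tilt=35)[1].as_matrix()[:,2]*-1;K=np.array([*AX,.166])+.086*np.array([np.cos(PIN),np.sin(PIN),0])
h=(p-K)@a; print("along",np.percentile(h,[1,5,50,95,99]).round(4))
M=knob_pose(0,0,tilt=35)[1].as_matrix();q=(p-K)@M
top=h>np.percentile(h,60); print("lateral tool xy mean/min/max",np.round([q[top].mean(0),np.percentile(q,1,axis=0),np.percentile(q,99,axis=0)],4).tolist())
print(T[:3,:3]@np.array(d["hand_eye"])[:3,2],(T@np.array(d["hand_eye"]))[:3,3])
rows([knob_pose(0,0,back=.04),knob_pose(0,0)])
E
```

```text
t 3.2 pos [0.4061 0.0448 0.2386] R [[0.74, 0.535, 0.408], [0.468, -0.845, 0.259], [0.483, -0.001, -0.876]] q [-0.47 -0.12  2.2   0.57  0.88  0.21] F [ 0.4 -0.2 -0.2] M [-0.13  0.21 -0.02] op 0.0854 0.0
[-0.47 -0.14  2.22  0.88]
670 [0.4413 0.061  0.1767]
along [-0.0067 -0.0037  0.013   0.0148  0.0152]
lateral tool xy mean/min/max [[0.0018, 0.0034, -0.0141], [-0.011, -0.0076, -0.0152], [0.0121, 0.0148, 0.0067]]
[ 0.16918944  0.10779989 -0.97967041] [0.40501603 0.04426981 0.39899501]
[1.0, 0.0011, 0.0005, 0.0598, -0.002, 0.002, 0.004]
[1.0, 0.0012, 0.0006, 0.0998, -0.002, 0.002, 0.004]
```

View pics/w1.png

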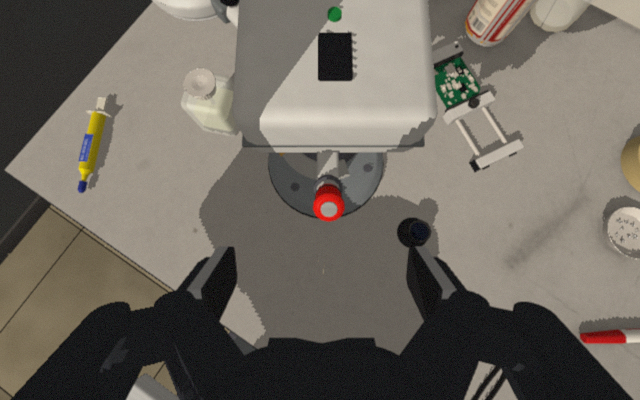

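The wrist view shows the knob at (328,203), the box edge horizontal at row 148, and the board at about (457,80). The knob sits about 3.5 mm further along tool y than planned, so I'll correct the axis and measure the board.

```bash
sed -i 's/AX=np.array(\[.515,.111\])/AX=np.array([.5165,.1085])/;s/PIN=np.deg2rad(212.)/PIN=np.deg2rad(212.2)/' plan.py; python3 - <<'E'
from plan import *
s=get_state();d=get_image("wrist")
T=np.eye(4);T[:3,:3]=R.from_quat(s["ee_rot"]).as_matrix();T[:3,3]=s["position"]
d["cam_to_world"]=T@np.array(d["hand_eye"]);W=cloud(d);C=d["color"].astype(int)
z=W[...,2]
g=(C[...,1]>C[...,0]+12)&(C[...,1]>C[...,2]+5)&(z>.008)&(z<.03)&(W[...,0]>.55);g[:, :430]=0
p=W[g];print("green",g.sum(),p.mean(0).round(4),p.min(0).round(3),p.max(0).round(3))
v=(z>.02)&(z<.045)&(np.arange(640)[None]>428)&(np.arange(640)[None]<530)&(np.arange(400)[:,None]<180)
q=(W[v][:,:2]*1000).astype(np.float32);r=cv2.minAreaRect(q);print("vice",r,cv2.boxPoints(r).round())
b=(z>.28)&(z<.305);r=cv2.minAreaRect((W[b][:,:2]*1000).astype(np.float32));print("box",r,cv2.boxPoints(r).round())
f=(z>.012)&(z<.028)&(np.hypot(W[...,0]-AX[0],W[...,1]-AX[1])<.086);p=W[f]
from fit import circ
aa=np.arctan2(p[:,1]-AX[1],p[:,0]-AX[0]);rr=np.hypot(p[:,0]-AX[0],p[:,1]-AX[1])
e=np.array([p[k][np.argsort(rr[k])[-3]] for b0 in np.arange(-3.1,3.1,.1) if len(k:=np.where((aa>b0)&(aa<b0+.1))[0])>15]);print("foot",len(e),circ(e,.08),circ(e))
rows([knob_pose(0,0,back=.04),knob_pose(0,0)]);print(ik(knob_pose(0,0)))
E
```

```text
green 956 [0.711  0.0127 0.0169] [ 0.669 -0.025  0.014] [0.753 0.049 0.022]
vice ((723.096435546875, -10.595748901367188), (248.18873596191406, 122.26656341552734), 28.932968139648438) [[ 585.  -17.]
 [ 644. -124.]
 [ 861.   -4.]
 [ 802.  103.]]
box ((433.9989929199219, 61.27775573730469), (156.6186981201172, 149.657958984375), 32.41674041748047) [[328.  82.]
 [408. -44.]
 [540.  40.]
 [460. 166.]]
foot 29 [0.52018065 0.11081529 0.05      ] [0.51692305 0.10862707 0.07715893]
[1.0, 0.0012, 0.0026, 0.0601, 0.001, 0.002, -0.001]
[1.0, 0.0013, 0.0026, 0.1001, 0.001, 0.002, -0.001]
[-0.34  0.03  2.35  0.57]
```

>>> play_rows(plan=[[1,0.0012,0.0026,0.015,0,0,0],[1,0.0012,0.0026,0.03,0,0,0],[1,0.0012,0.0026,0.045,0,0,0],[1,0.0012,0.0026,0.06,0,0,0],[1,0.0012,0.0026,0.06,0,0,0],[1,0.0012,0.0026,0.06,0,0,0]])

```text
time_s: 4.05
position: [0.4339, 0.0549, 0.1875]
ee_rot: [0.931, 0.266, 0.24, -0.068]
force: [0.4, -0.3, -0.6]
opening: 0.0853
gripper_force: 0.0
```

```bash
cat > wk.py <<'E'
from plan import *
s=chk();d=get_image("wrist");print(get_state()["position"].round(4))
T=np.eye(4);T[:3,:3]=R.from_quat(s["ee_rot"]).as_matrix();T[:3,3]=s["position"]
d["cam_to_world"]=T@np.array(d["hand_eye"]);W=cloud(d);C=d["color"].astype(int);cv2.imwrite("pics/w2.png",d["color"][...,::-1])
red=(C[...,0]>80)&(C[...,0]>2*C[...,1])&(W[...,2]>.13)&(W[...,2]<.21)&(np.hypot(W[...,0]-.44,W[...,1]-.066)<.06)
p=W[red];M=knob_pose(0,0,tilt=35)[1].as_matrix();K=np.array([*AX,.166])+.086*np.array([np.cos(PIN),np.sin(PIN),0])
q=(p-K)@M;top=q[:,2]<-.010
print(red.sum(),"all min/max",np.percentile(q,[1,50,99],axis=0).round(4).tolist(),"top",q[top].mean(0).round(4))
g=(s["position"]-K)@M;print("tcp in knob frame",g.round(4))
rows([knob_pose(0,0)])
E
python3 wk.py
```

```text
t 4.05 pos [0.4339 0.0549 0.1875] R [[0.743, 0.529, 0.411], [0.463, -0.849, 0.255], [0.484, 0.0, -0.875]] q [-0.39  0.02  2.24  0.67  0.68  0.14] F [ 0.4 -0.3 -0.6] M [-0.11  0.18 -0.  ] op 0.0853 0.0
[0.4339 0.0551 0.1876]
1234 all min/max [[-0.0107, -0.011, -0.0152], [0.0068, 0.0005, -0.0128], [0.0121, 0.0115, 0.0095]] top [ 0.0029  0.0005 -0.0133]
tcp in knob frame [ 0.0021  0.0013 -0.0248]
[1.0, 0.0, -0.0014, 0.0406, 0.003, 0.001, -0.004]
```

>>> play_rows(plan=[[1,0,-0.001,0.012,0,0,-0.004],[1,0,-0.001,0.024,0,0,-0.004],[1,0,-0.001,0.036,0,0,-0.004],[1,0,-0.001,0.04,0,0,-0.004],[1,0,-0.001,0.04,0,0,-0.004],[0.5,0,-0.001,0.04,0,0,-0.004],[0.4,0,-0.001,0.04,0,0,-0.004],[0.4,0,-0.001,0.04,0,0,-0.004]])

```text
time_s: 5.1
position: [0.4496, 0.067, 0.1523]
ee_rot: [0.93, 0.269, 0.24, -0.068]
force: [-0.2, -0.3, -0.1]
opening: 0.0345
gripper_force: 0.0
```

```bash
python3 wk.py
```

```text
t 5.1 pos [0.4496 0.067  0.1523] R [[0.74, 0.533, 0.41], [0.467, -0.846, 0.256], [0.484, 0.002, -0.875]] q [-0.33  0.13  2.27  0.79  0.56  0.04] F [-0.2 -0.3 -0.1] M [-0.13  0.18  0.02] op 0.0345 0.0
[0.4496 0.067  0.1522]
2041 all min/max [[-0.0101, -0.011, -0.015], [0.0073, 0.0001, -0.0127], [0.0121, 0.0115, 0.0049]] top [ 0.0035  0.0003 -0.0132]
tcp in knob frame [-0.0019 -0.0005  0.0154]
[1.0, 0.0, 0.0006, 0.0002, 0.002, 0.001, 0.001]
```

View pics/w2.png

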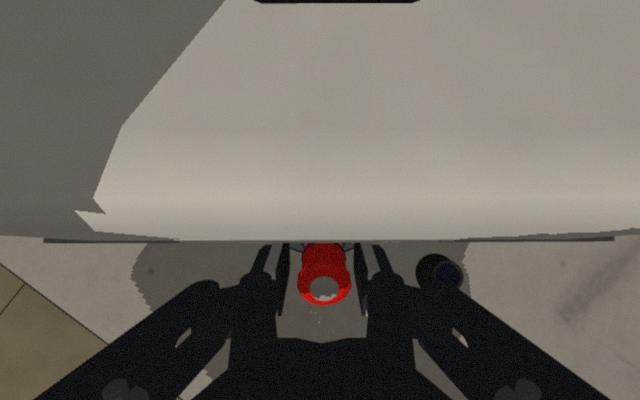

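The knob, at (325,275), is centred between the fingers. Next I close and pull.

>>> play_rows(plan=[[0,0,0.0004,0,0,0,0],[0,0,0.0004,0,0,0,0],[0,0,0.0004,0,0,0,0],[0,0,0.0004,0,0,0,0]])

```text
time_s: 5.65
position: [0.4498, 0.0665, 0.1523]
ee_rot: [0.93, 0.269, 0.24, -0.068]
force: [-4.3, -2.7, 6.2]
opening: 0.0212
gripper_force: 58.2
```

>>> play_rows(plan=[[0,-0.0005,0,-0.004,0,0,0],[0,-0.0009,0,-0.008,0,0,0],[0,-0.0012,0,-0.0115,0,0,0],[0,-0.0012,0,-0.0115,0,0,0],[0,-0.0012,0,-0.0115,0,0,0]])

```text
time_s: 6.28
position: [0.4443, 0.0631, 0.1615]
ee_rot: [0.93, 0.269, 0.24, -0.068]
force: [5.0, 1.7, -5.4]
opening: 0.0209
gripper_force: 58.9
```

```bash
python3 wk.py; python3 - <<'E'
from plan import *
for t in (29,27): print(ik(knob_pose(.5,.0115,tilt=t)))
rows([knob_pose(x,.0115,tilt=t) for x,t in ((0,29),(.05,29),(.1,29),(.2,29),(.3,29),(.4,28),(.45,28),(.5,28))])
E
```

```text
t 6.28 pos [0.4443 0.0631 0.1615] R [[0.74, 0.533, 0.41], [0.467, -0.846, 0.256], [0.483, 0.002, -0.875]] q [-0.35  0.1   2.26  0.75  0.59  0.06] F [ 5.   1.7 -5.4] M [-0.23 -0.06 -0.15] op 0.0209 58.9
[0.4443 0.0631 0.1615]
2041 all min/max [[-0.0103, -0.0105, -0.0261], [0.0079, -0.0, -0.0236], [0.012, 0.0098, -0.0008]] top [ 0.0051 -0.0002 -0.0218]
tcp in knob frame [-0.002  -0.0001  0.004 ]
[1.0, 0.0013, 0.0001, 0.0114, 0.002, 0.002, 0.001]
[ 0.09 -0.03  2.38  0.29]
[ 0.09 -0.02  2.35  0.35]
[1.0, 0.0001, 0.0001, 0.0, 0.002, 0.002, 0.001]
[1.0, 0.0002, -0.0042, 0.0001, -0.022, 0.002, 0.044]
[1.0, 0.0004, -0.0084, 0.0002, -0.046, 0.002, 0.088]
[1.0, 0.0016, -0.0169, 0.0008, -0.095, 0.001, 0.176]
[1.0, 0.0034, -0.0251, 0.0018, -0.143, 0.001, 0.263]
[1.0, 0.0057, -0.0332, 0.0032, -0.189, -0.016, 0.352]
[1.0, 0.0072, -0.0371, 0.0041, -0.212, -0.016, 0.396]
[1.0, 0.0089, -0.0409, 0.005, -0.236, -0.016, 0.44]
```

>>> play_rows(plan=[[0,0.0002,-0.0042,0.0001,-0.022,0,0.044],[0,0.0004,-0.0084,0.0002,-0.046,0,0.088],[0,0.001,-0.0127,0.0005,-0.07,0,0.132],[0,0.0016,-0.0169,0.0008,-0.095,0,0.176],[0,0.0034,-0.0251,0.0018,-0.143,0,0.263],[0,0.0057,-0.0332,0.0032,-0.189,-0.016,0.352],[0,0.0072,-0.0371,0.0041,-0.212,-0.016,0.396],[0,0.0072,-0.0371,0.0041,-0.212,-0.016,0.396]])

```text
time_s: 7.32
position: [0.4316, 0.0993, 0.1614]
ee_rot: [0.969, 0.055, 0.242, -0.013]
force: [3.9, -4.9, -7.1]
opening: 0.021
gripper_force: 59.3
```

```bash
cat > arm.py <<'E'
from plan import *
def red(W,C):
    z=W[...,2];m=(C[...,0]>80)&(C[...,0]>2*C[...,1])&(z>.14)&(z<.21)&(np.hypot(W[...,0]-AX[0],W[...,1]-AX[1])<.12)
    p=W[m];return len(p),p.mean(0).round(4),np.rad2deg(np.arctan2(*(p.mean(0)[:2]-AX)[::-1])).round(1)
s=chk()
for n in ("scene","top"):
    d=get_image(n);W=cloud(d);C=d["color"].astype(int);z=W[...,2];rad=np.hypot(W[...,0]-AX[0],W[...,1]-AX[1])
    try: print(n,"red",red(W,C))
    except Exception as e: print(e)
    ang=np.arctan2(W[...,1]-AX[1],W[...,0]-AX[0])
    k=(z>.155)&(z<.167)&(rad>.15)&(rad<.28)&(C.min(-1)>90)&(ang>-1.2)&(ang<1.6)
    c=np.zeros((1,2)) if not k.any() else (lambda e:cv2.minEnclosingCircle(e))((W[k][:,:2]*1000).astype(np.float32))
    print(" lens pts",k.sum(),c, "median ang",np.rad2deg(np.median(ang[k])).round(1))
    b=(C.max(-1)<75)&(z>.168)&(z<.205)&(rad>.12)&(rad<.165)&(ang>-1)&(ang<1.6)
    if b.any(): print(" grip",b.sum(),W[b].mean(0).round(4),np.rad2deg(np.median(ang[b])).round(1))
    cv2.imwrite(f"pics/{n}_{s['time_s']:.1f}.png",d["color"][...,::-1])
E
python3 arm.py
```

```text
t 7.33 pos [0.4316 0.0993 0.1614] R [[0.877, 0.112, 0.467], [0.099, -0.994, 0.052], [0.469, 0.0, -0.883]] q [0.04 0.06 2.3  0.11 0.3  1.4 ] F [ 3.9 -4.9 -7.1] M [-0.92  0.21 -0.59] op 0.021 59.3
scene red (0, array([nan, nan, nan]), np.float64(nan))
 lens pts 723 ((659.362548828125, 259.5108947753906), 58.851783752441406) median ang 51.7
 grip 168 [0.6105 0.2171 0.1879] 49.5
top red (0, array([nan, nan, nan]), np.float64(nan))
 lens pts 780 ((659.1945190429688, 258.75067138671875), 58.25484085083008) median ang 50.6
 grip 149 [0.6088 0.2091 0.1905] 47.8arm.py:4: RuntimeWarning: Mean of empty slice.
  p=W[m];return len(p),p.mean(0).round(4),np.rad2deg(np.arctan2(*(p.mean(0)[:2]-AX)[::-1])).round(1)
  ret = um.true_divide(
```

The arm is at about 0.47 rad, so it is safe to release the knob.

>>> play_rows(plan=[[0.5,0,0,0,0,0,0],[0.9,0,0,0,0,0,0],[1,0,0,0,0,0,0],[1,0,0,-0.015,0,0,0],[1,0,0,-0.04,0,0,0],[1,0,0,-0.07,0,0,0],[1,0,0,-0.1,0,0,0],[1,0,0,-0.13,0,0,0]])

```text
time_s: 8.43
position: [0.3699, 0.092, 0.2769]
ee_rot: [0.969, 0.055, 0.241, -0.014]
force: [0.5, -0.4, -0.3]
opening: 0.0854
gripper_force: 0.0
```

```bash
python3 arm.py; cat >> plan.py <<'E'
def grip_pose(deg,z=.172,r=.142,lag=0):
    f=np.deg2rad(deg);g=np.deg2rad(deg+lag);u=np.array([np.cos(g),np.sin(g),0]);y=np.array([u[1],-u[0],0])
    return np.array([AX[0]+r*np.cos(f),AX[1]+r*np.sin(f),z]),R.from_matrix(np.c_[np.cross(y,[0,0,-1.]),y,[0,0,-1.]])
E
python3 - <<'E'
from plan import *
g=grip_pose(46.6,.33);rows([(np.array([.42,.21,.37]),g[1]),(np.array([.50,.24,.36]),g[1]),g]);print(ik(g),ik(grip_pose(46.6)),ik(grip_pose(-30)))
E
```

```text
t 8.43 pos [0.3699 0.092  0.2769] R [[0.878, 0.112, 0.466], [0.099, -0.994, 0.053], [0.469, -0.0, -0.883]] q [ 0.02 -0.29  2.19  0.07  0.76  1.44] F [ 0.5 -0.4 -0.3] M [-0.05  0.17 -0.01] op 0.0854 0.0
scene red (116, array([0.4245, 0.1076, 0.1771]), np.float64(-179.4))
 lens pts 720 ((659.5863647460938, 259.24212646484375), 58.93505096435547) median ang 51.5
 grip 168 [0.611  0.2166 0.1876] 49.3
top red (0, array([nan, nan, nan]), np.float64(nan))
 lens pts 773 ((659.9317016601562, 258.8381042480469), 57.8486328125) median ang 50.5
 grip 147 [0.6089 0.209  0.1905] 47.5
[1.0, 0.0974, -0.1117, -0.051, 0.173, -0.473, -0.686]
[1.0, 0.1657, -0.1325, -0.0029, 0.173, -0.473, -0.686]
[1.0, 0.2484, -0.0915, 0.0757, 0.173, -0.473, -0.686]
[0.23 0.42 1.16 1.57] [0.23 0.47 1.49 1.18] [-0.05  0.45  1.51  1.17]arm.py:4: RuntimeWarning: Mean of empty slice.
  p=W[m];return len(p),p.mean(0).round(4),np.rad2deg(np.arctan2(*(p.mean(0)[:2]-AX)[::-1])).round(1)
  ret = um.true_divide(
```

>>> play_rows(plan=[[1,0.025,-0.03,-0.03,0.02,-0.07,-0.1],[1,0.06,-0.07,-0.05,0.06,-0.17,-0.24],[1,0.0974,-0.1117,-0.051,0.09,-0.26,-0.37],[1,0.13,-0.122,-0.028,0.12,-0.34,-0.49],[1,0.1657,-0.1325,-0.0029,0.15,-0.42,-0.6],[1,0.2,-0.115,0.03,0.173,-0.473,-0.686],[1,0.23,-0.1,0.058,0.173,-0.473,-0.686],[1,0.2484,-0.0915,0.0757,0.173,-0.473,-0.686]])

```text
time_s: 9.52
position: [0.6158, 0.2111, 0.3221]
ee_rot: [0.919, 0.395, -0.004, -0.001]
force: [0.3, -0.1, 0.4]
opening: 0.0856
gripper_force: 0.0
```

```bash
python3 - <<'E'
from plan import *
chk();rows([grip_pose(46.6,.33),grip_pose(46.6,.22),grip_pose(46.6)],op=.7)
E
```

```text
t 9.53 pos [0.6158 0.2111 0.3221] R [[0.687, 0.726, -0.008], [0.726, -0.688, -0.001], [-0.006, -0.006, -1.0]] q [0.22 0.38 1.26 0.   1.51 0.98] F [ 0.3 -0.1  0.4] M [0.03 0.03 0.02] op 0.0856 0.0
[0.7, -0.0008, -0.0017, -0.0079, -0.006, 0.006, -0.001]
[0.7, -0.0001, -0.0011, 0.1021, -0.006, 0.006, -0.001]
[0.7, 0.0002, -0.0009, 0.1501, -0.006, 0.006, -0.001]
```

>>> play_rows(plan=[[0.8,0,0,0.03,-0.003,0.003,0],[0.8,0,0,0.07,-0.003,0.003,0],[0.8,0,0,0.11,-0.003,0.003,0],[0.8,0,0,0.145,-0.003,0.003,0],[0.8,0,0,0.145,-0.003,0.003,0],[0.4,0,0,0.145,-0.003,0.003,0],[0.36,0,0,0.145,-0.003,0.003,0],[0.36,0,0,0.145,-0.003,0.003,0]])

```text
time_s: 10.52
position: [0.6139, 0.212, 0.1824]
ee_rot: [0.918, 0.396, 0.001, -0.0]
force: [0.8, 0.3, 0.3]
opening: 0.0306
gripper_force: 0.0
```

```bash
python3 - <<'E'
from plan import *
chk();rows([grip_pose(a) for a in (46.6,43,38,33,28,23,18,13)],op=.36)
d=get_image("wrist");cv2.imwrite("pics/w3.png",cv2.resize(d["color"][...,::-1],(480,300)))
E
```

```text
t 10.53 pos [0.6139 0.212  0.1824] R [[0.687, 0.727, 0.002], [0.727, -0.687, 0.001], [0.002, 0.001, -1.0]] q [0.23 0.47 1.45 0.   1.21 0.98] F [0.8 0.3 0.3] M [ 0.   -0.01 -0.01] op 0.0306 0.0
[0.36, -0.0001, 0.0003, 0.0104, 0.001, -0.002, 0.0]
[0.36, -0.0004, 0.0093, 0.0104, 0.001, -0.002, 0.063]
[0.36, -0.0017, 0.0216, 0.0104, 0.001, -0.002, 0.15]
[0.36, -0.0041, 0.0337, 0.0104, 0.001, -0.002, 0.237]
[0.36, -0.0075, 0.0456, 0.0104, 0.0, -0.002, 0.325]
[0.36, -0.012, 0.0572, 0.0104, 0.0, -0.002, 0.412]
[0.36, -0.0174, 0.0683, 0.0104, 0.0, -0.002, 0.499]
[0.36, -0.0238, 0.0789, 0.0104, 0.0, -0.002, 0.587]
```

View pics/w3.png

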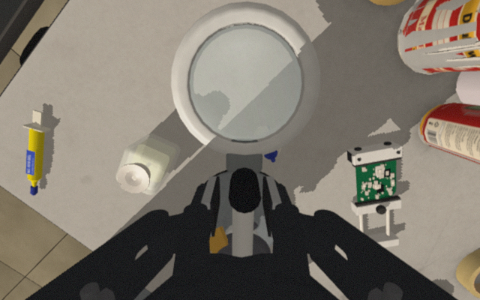

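The grip at (245,188) is centred between the fingers, so I'll start swinging.

>>> play_rows(plan=[[0.36,0,0.0003,0.007,0,0,0],[0.36,-0.0004,0.0093,0.007,0,0,0.063],[0.36,-0.0017,0.0216,0.007,0,0,0.15],[0.36,-0.0041,0.0337,0.007,0,0,0.237],[0.36,-0.0075,0.0456,0.007,0,0,0.325],[0.36,-0.012,0.0572,0.007,0,0,0.412],[0.36,-0.0174,0.0683,0.007,0,0,0.499],[0.36,-0.0238,0.0789,0.007,0,0,0.587]])

```text
time_s: 11.58
position: [0.6533, 0.1409, 0.1731]
ee_rot: [0.994, 0.112, -0.001, -0.001]
force: [-1.4, 2.7, -1.1]
opening: 0.0309
gripper_force: 1.6
```

```bash
python3 arm.py 2>/dev/null; python3 - <<'E'
from plan import *
rows([grip_pose(a,.175) for a in (13,9,5,1,-3,-7,-10)],op=.36)
E
```

```text
t 11.57 pos [0.6533 0.1409 0.1731] R [[0.975, 0.222, -0.002], [0.222, -0.975, 0.002], [-0.002, -0.002, -1.0]] q [0.11 0.51 1.41 0.   1.22 1.45] F [-1.4  2.7 -1.1] M [ 0.5   0.17 -0.01] op 0.0309 1.6
scene red (107, array([0.4326, 0.1548, 0.1761]), np.float64(151.1))
 lens pts 498 ((718.113037109375, 167.7130889892578), 55.316490173339844) median ang 23.2
 grip 160 [0.6468 0.1531 0.1902] 22.6
top red (105, array([0.4296, 0.1455, 0.1815]), np.float64(156.9))
 lens pts 9 ((698.4484252929688, 155.40953063964844), 31.657777786254883) median ang 8.2
 grip 179 [0.6462 0.1498 0.1934] 17.0
[0.36, 0.0011, -0.0009, -0.0017, -0.0, 0.001, -0.002]
[0.36, 0.0008, 0.009, -0.0017, -0.0, 0.001, 0.068]
[0.36, -0.0002, 0.0189, -0.0017, 0.0, 0.001, 0.138]
[0.36, -0.0019, 0.0286, -0.0017, 0.0, 0.001, 0.207]
[0.36, -0.0043, 0.0383, -0.0017, 0.0, 0.001, 0.277]
[0.36, -0.0073, 0.0477, -0.0017, 0.0, 0.001, 0.347]
[0.36, -0.01, 0.0546, -0.0017, 0.0, 0.001, 0.399]
```

>>> play_rows(plan=[[0.36,0.001,0.009,0,0,0,0.068],[0.36,0,0.0189,0,0,0,0.138],[0.36,-0.0019,0.0286,0,0,0,0.207],[0.36,-0.0043,0.0383,0,0,0,0.277],[0.36,-0.0073,0.0477,0,0,0,0.347],[0.36,-0.01,0.0546,0,0,0,0.399],[0.36,-0.01,0.0546,0,0,0,0.399]])

```text
time_s: 12.55
position: [0.6562, 0.0847, 0.1736]
ee_rot: [0.996, -0.085, -0.001, 0.0]
force: [0.5, -0.5, -1.0]
opening: 0.031
gripper_force: 0.0
```

```bash
python3 arm.py 2>/dev/null; python3 - <<'E'
from plan import *
rows([grip_pose(a,.173) for a in (-10,-12,-14,-16,-18,-20,-22,-24,-26,-28)],op=.36)
E
```

```text
t 12.55 pos [0.6562 0.0847 0.1736] R [[0.985, -0.17, -0.001], [-0.17, -0.985, -0.0], [-0.001, 0.0, -1.0]] q [ 0.02  0.5   1.43 -0.    1.21  1.77] F [ 0.5 -0.5 -1. ] M [-0.03 -0.07  0.02] op 0.031 0.0
scene red (96, array([0.4523, 0.1845, 0.1776]), np.float64(130.2))
 lens pts 355 ((725.6220703125, 84.27435302734375), 54.33501434326172) median ang 1.1
 grip 227 [0.652  0.0922 0.1906] -5.9
top red (0, array([nan, nan, nan]), np.float64(nan))
 lens pts 83 ((721.61279296875, 54.52207946777344), 40.56759262084961) median ang -19.4
 grip 5 [0.6462 0.0609 0.2024] -20.5
[0.36, 0.0001, 0.0011, 0.0008, 0.0, 0.001, 0.004]
[0.36, -0.0, 0.0061, 0.0008, 0.0, 0.001, 0.039]
[0.36, -0.0003, 0.011, 0.0008, 0.0, 0.001, 0.074]
[0.36, -0.0007, 0.016, 0.0008, 0.0, 0.001, 0.109]
[0.36, -0.0014, 0.0209, 0.0008, 0.0, 0.001, 0.144]
[0.36, -0.0022, 0.0258, 0.0008, 0.0, 0.001, 0.179]
[0.36, -0.0031, 0.0306, 0.0008, 0.0, 0.001, 0.213]
[0.36, -0.0043, 0.0355, 0.0008, 0.0, 0.001, 0.248]
[0.36, -0.0056, 0.0402, 0.0008, 0.0, 0.001, 0.283]
[0.36, -0.007, 0.045, 0.0008, 0.0, 0.001, 0.318]
```

Now slowly, 2° per row and 4 rows at a time, watching for a force step.

>>> play_rows(plan=[[0.36,0,0.0061,0,0,0,0.039],[0.36,-0.0003,0.011,0,0,0,0.074],[0.36,-0.0007,0.016,0,0,0,0.109],[0.36,-0.0014,0.0209,0,0,0,0.144]])

```text
time_s: 13.15
position: [0.6514, 0.0641, 0.1738]
ee_rot: [0.987, -0.159, -0.0, -0.0]
force: [0.6, 2.6, 0.5]
opening: 0.0306
gripper_force: 1.2
```

>>> play_rows(plan=[[0.36,-0.0004,0.005,0,0,0,0.035],[0.36,-0.0008,0.0099,0,0,0,0.07]])

```text
time_s: 13.4
position: [0.6478, 0.0546, 0.1739]
ee_rot: [0.981, -0.193, -0.0, 0.0]
force: [0.3, 0.4, 0.3]
opening: 0.0305
gripper_force: 0.1
```

>>> play_rows(plan=[[0.36,-0.0004,0.005,0,0,0,0.035],[0.36,-0.0008,0.0099,0,0,0,0.07]])

```text
time_s: 13.65
position: [0.6426, 0.0457, 0.1738]
ee_rot: [0.974, -0.228, -0.001, 0.0]
force: [0.4, -1.0, 0.2]
opening: 0.0309
gripper_force: 0.0
```

>>> play_rows(plan=[[0.36,-0.0002,0.0025,0,0,0,0.018],[0.36,-0.0004,0.005,0,0,0,0.035]])

```text
time_s: 13.9
position: [0.6406, 0.0422, 0.1738]
ee_rot: [0.97, -0.244, -0.0, -0.0]
force: [1.2, 0.5, -1.2]
opening: 0.0303
gripper_force: 0.9
```

>>> play_rows(plan=[[0.36,-0.0002,0.0025,0,0,0,0.018],[0.36,-0.0004,0.005,0,0,0,0.035]])

```text
time_s: 14.15
position: [0.6381, 0.0379, 0.1739]
ee_rot: [0.965, -0.261, -0.0, -0.0]
force: [2.3, 1.0, -0.9]
opening: 0.0305
gripper_force: 0.9
```

```bash
python3 arm.py 2>/dev/null
```

```text
t 14.15 pos [0.6381 0.0379 0.1739] R [[0.864, -0.503, -0.0], [-0.503, -0.864, 0.0], [-0.0, 0.0, -1.0]] q [-0.05  0.47  1.49  0.    1.19  2.05] F [ 2.3  1.  -0.9] M [ 0.16 -0.3   0.01] op 0.0305 0.9
scene red (99, array([0.4799, 0.1973, 0.1731]), np.float64(112.4))
 lens pts 259 ((700.5416259765625, 13.50381851196289), 55.10981750488281) median ang -18.8
 grip 207 [0.6366 0.0453 0.1899] -27.3
top red (0, array([nan, nan, nan]), np.float64(nan))
 lens pts 226 ((690.1363525390625, -6.667486667633057), 45.83330535888672) median ang -40.4
 grip 53 [0.629  0.0282 0.1925] -32.4
```

>>> play_rows(plan=[[0.36,-0.0002,0.0025,0,0,0,0.018],[0.36,-0.0004,0.005,0,0,0,0.035],[0.36,-0.0004,0.005,0,0,0,0.035]])

```text
time_s: 14.62
position: [0.6354, 0.0337, 0.174]
ee_rot: [0.961, -0.277, -0.0, -0.0]
force: [2.5, 1.4, -0.7]
opening: 0.0307
gripper_force: 1.5
```

```bash
python3 arm.py 2>/dev/null
```

```text
t 14.62 pos [0.6354 0.0337 0.174 ] R [[0.846, -0.533, 0.0], [-0.533, -0.846, 0.0], [-0.0, -0.0, -1.0]] q [-0.06  0.46  1.49  0.    1.19  2.08] F [ 2.5  1.4 -0.7] M [ 0.22 -0.49 -0.01] op 0.0307 1.5
scene red (100, array([0.4826, 0.1986, 0.1737]), np.float64(110.6))
 lens pts 262 ((697.7415161132812, 7.603860378265381), 54.71929168701172) median ang -21.2
 grip 201 [0.6346 0.0426 0.1898] -28.5
top red (0, array([nan, nan, nan]), np.float64(nan))
 lens pts 224 ((688.5975952148438, -7.8841776847839355), 46.640159606933594) median ang -42.2
 grip 40 [0.6242 0.0215 0.1928] -42.4
```

>>> play_rows(plan=[[0.36,-0.0002,0.0025,0,0,0,0.018],[0.36,-0.0004,0.005,0,0,0,0.035],[0.36,-0.0004,0.005,0,0,0,0.035]])

```text
time_s: 15.1
position: [0.6337, 0.0315, 0.174]
ee_rot: [0.956, -0.294, 0.001, -0.002]
force: [7.3, 6.9, -3.5]
opening: 0.031
gripper_force: 5.2
```

```bash
python3 arm.py 2>/dev/null
```

```text
t 15.1 pos [0.6337 0.0315 0.174 ] R [[0.827, -0.562, 0.003], [-0.562, -0.827, 0.003], [0.0, -0.004, -1.0]] q [-0.06  0.46  1.5   0.    1.18  2.11] F [ 7.3  6.9 -3.5] M [ 1.17 -1.24  0.02] op 0.031 5.2
scene red (104, array([0.4844, 0.1989, 0.1734]), np.float64(109.6))
 lens pts 257 ((695.2696533203125, 3.715364694595337), 54.91356658935547) median ang -22.2
 grip 188 [0.6338 0.0411 0.1901] -29.6
top red (0, array([nan, nan, nan]), np.float64(nan))
 lens pts 239 ((686.2506713867188, -14.707147598266602), 46.94987106323242) median ang -43.4
 grip 23 [0.615  0.0124 0.1973] -44.3
```

The force stepped up to about 10 N at roughly 1.81 rad. I'll push gently backward to confirm the lock.

>>> play_rows(plan=[[0.36,0,-0.005,0,0,0,0],[0.36,0,-0.01,0,0,0,0],[0.36,0,-0.014,0,0,0,0],[0.36,0,-0.018,0,0,0,0],[0.36,0,-0.02,0,0,0,0],[0.36,0,-0.02,0,0,0,0]])

```text
time_s: 15.95
position: [0.6429, 0.0463, 0.1736]
ee_rot: [0.956, -0.294, -0.001, 0.0]
force: [-0.1, -0.1, -0.0]
opening: 0.0309
gripper_force: 0.5
```

```bash
python3 arm.py 2>/dev/null
```

```text
t 15.95 pos [0.6429 0.0463 0.1736] R [[0.827, -0.562, -0.002], [-0.562, -0.827, 0.0], [-0.001, 0.001, -1.0]] q [-0.04  0.47  1.47  0.    1.2   2.13] F [-0.1 -0.1 -0. ] M [-0.09  0.14  0.01] op 0.0309 0.5
scene red (100, array([0.4793, 0.1972, 0.1728]), np.float64(112.7))
 lens pts 249 ((701.4476318359375, 17.341320037841797), 54.17030334472656) median ang -17.6
 grip 213 [0.6408 0.0525 0.1895] -24.8
top red (0, array([nan, nan, nan]), np.float64(nan))
 lens pts 285 ((689.5327758789062, -0.42541396617889404), 52.73344802856445) median ang -39.4
 grip 95 [0.6336 0.0386 0.198 ] -29.4
```

The arm moved back about 0.06 rad, so it isn't locked. The resistance was probably the lead-in of the stop, so I'll push on.

>>> play_rows(plan=[[0.36,0,0.005,0,0,0,0],[0.36,0,0.01,0,0,0,0],[0.36,0,0.015,0,0,0,0],[0.36,0,0.018,0,0,0,0],[0.36,0,0.02,0,0,0,0],[0.36,0,0.022,0,0,0,0]])

```text
time_s: 16.8
position: [0.6341, 0.0304, 0.1742]
ee_rot: [0.956, -0.294, 0.002, -0.003]
force: [10.9, 10.6, -7.2]
opening: 0.0308
gripper_force: 7.7
```

>>> play_rows(plan=[[0.36,-0.0002,0.0015,0,0,0,0.01],[0.36,-0.0003,0.003,0,0,0,0.02]])

```text
time_s: 17.05
position: [0.6332, 0.0294, 0.1742]
ee_rot: [0.953, -0.304, 0.003, -0.004]
force: [14.1, 14.7, -9.9]
opening: 0.0304
gripper_force: 10.1
```

>>> play_rows(plan=[[0.36,-0.0002,0.0015,0,0,0,0.01],[0.36,-0.0003,0.003,0,0,0,0.02]])

```text
time_s: 17.3
position: [0.6323, 0.0283, 0.1742]
ee_rot: [0.95, -0.313, 0.003, -0.006]
force: [17.1, 19.2, -12.8]
opening: 0.0308
gripper_force: 12.8
```

```bash
python3 arm.py 2>/dev/null
```

```text
t 17.3 pos [0.6323 0.0283 0.1742] R [[0.803, -0.595, 0.01], [-0.595, -0.803, 0.009], [0.003, -0.013, -1.0]] q [-0.07  0.45  1.51  0.01  1.17  2.13] F [ 17.1  19.2 -12.8] M [ 2.86 -2.67 -0.05] op 0.0308 12.8
scene red (102, array([0.4858, 0.1995, 0.1738]), np.float64(108.6))
 lens pts 242 ((693.6427001953125, 0.3460513651371002), 55.09513473510742) median ang -23.2
 grip 160 [0.6341 0.0417 0.1891] -29.9
top red (0, array([nan, nan, nan]), np.float64(nan))
 lens pts 234 ((682.5013427734375, -18.274173736572266), 47.0610237121582) median ang -44.6
 grip 27 [0.6126 0.0098 0.1977] -45.8
```

The knob's mean height has been about 0.173 since t = 14, the same as when home at park, against about 0.177 while riding. That suggests it is locked and the motion was play plus flex. A firmer backward push should settle it.

>>> play_rows(plan=[[0.36,0,-0.006,0,0,0,0],[0.36,0,-0.012,0,0,0,0],[0.36,0,-0.018,0,0,0,0],[0.36,0,-0.024,0,0,0,0],[0.36,0,-0.028,0,0,0,-0.02],[0.36,0,-0.03,0,0,0,-0.04],[0.36,0,-0.032,0,0,0,-0.04]])

```text
time_s: 18.27
position: [0.6455, 0.0492, 0.1736]
ee_rot: [0.956, -0.294, -0.001, 0.0]
force: [-2.3, -1.0, 0.3]
opening: 0.0305
gripper_force: 0.9
```

```bash
python3 arm.py 2>/dev/null
```

```text
t 18.27 pos [0.6455 0.0492 0.1736] R [[0.827, -0.562, -0.002], [-0.562, -0.827, -0.0], [-0.002, 0.001, -1.0]] q [-0.03  0.48  1.47 -0.    1.2   2.14] F [-2.3 -1.   0.3] M [-0.1   0.3  -0.01] op 0.0305 0.9
scene red (96, array([0.4773, 0.1965, 0.1732]), np.float64(114.0))
 lens pts 242 ((706.8019409179688, 21.8912353515625), 55.02396774291992) median ang -16.2
 grip 223 [0.6428 0.0557 0.19  ] -23.5
top red (0, array([nan, nan, nan]), np.float64(nan))
 lens pts 269 ((696.4811401367188, 5.5271172523498535), 48.56491470336914) median ang -37.7
 grip 85 [0.636  0.0411 0.1984] -27.9
```

>>> play_rows(plan=[[0.36,0,-0.003,0,0,0,-0.02],[0.36,0.0002,-0.006,0,0,0,-0.04],[0.36,0.0002,-0.006,0,0,0,-0.04]])

```text
time_s: 18.75
position: [0.6484, 0.0537, 0.1737]
ee_rot: [0.962, -0.274, -0.002, 0.001]
force: [-4.7, -2.9, 2.5]
opening: 0.0308
gripper_force: 2.4
```

```bash
python3 arm.py 2>/dev/null;python3 - <<'E'
import cv2,glob
f=sorted(glob.glob("pics/scene_1*.png"));print(f)
L=[cv2.resize(cv2.imread(x)[150:240,300:440],(390,250),interpolation=3) for x in ([g for g in f if '12.' in g][0],[g for g in f if '17.3' in g][0],f[-1])]
L.append(cv2.resize(cv2.imread("pics/scene0.png")[150:240,300:440],(390,250),interpolation=3))
import numpy as np
cv2.imwrite("pics/cmp.png",np.vstack([np.hstack(L[:2]),np.hstack(L[2:])]))
E
```

```text
t 18.75 pos [0.6484 0.0537 0.1737] R [[0.85, -0.527, -0.004], [-0.527, -0.85, -0.001], [-0.003, 0.003, -1.0]] q [-0.02  0.48  1.46 -0.    1.21  2.1 ] F [-4.7 -2.9  2.5] M [-0.41  0.88 -0.06] op 0.0308 2.4
scene red (95, array([0.4743, 0.1956, 0.1735]), np.float64(115.8))
 lens pts 253 ((708.9801025390625, 27.67426300048828), 54.02765655517578) median ang -14.0
 grip 227 [0.6442 0.0599 0.1899] -21.4
top red (0, array([nan, nan, nan]), np.float64(nan))
 lens pts 265 ((698.422119140625, 14.223855972290039), 50.33625030517578) median ang -35.7
 grip 79 [0.6385 0.0443 0.1988] -26.3
['pics/scene_11.6.png', 'pics/scene_12.6.png', 'pics/scene_14.2.png', 'pics/scene_14.6.png', 'pics/scene_15.1.png', 'pics/scene_15.9.png', 'pics/scene_17.3.png', 'pics/scene_18.3.png', 'pics/scene_18.8.png']
```

View pics/cmp.png

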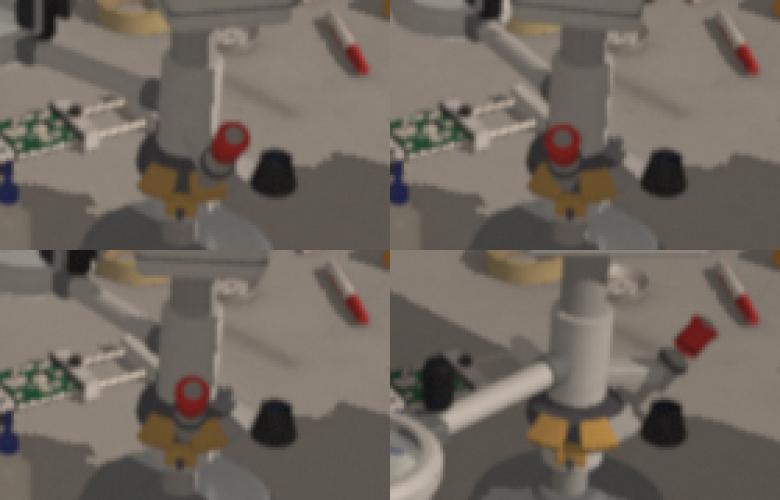

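The knob now sits over the notch in the brass stop, at about (180,455) in the lower-left frame. A 13 mm notch round a 10 mm pin at 46 mm gives ±0.03 rad of play, so this may be locked. I'll push back a little more and watch the force.

>>> play_rows(plan=[[0.36,0,-0.002,0,0,0,0],[0.36,0,-0.004,0,0,0,0],[0.36,0,-0.004,0,0,0,0]])

```text
time_s: 19.23
position: [0.6492, 0.0554, 0.1736]
ee_rot: [0.962, -0.274, -0.002, 0.003]
force: [-8.0, -8.0, 3.0]
opening: 0.031
gripper_force: 5.6
```

```bash
python3 arm.py 2>/dev/null
```

```text
t 19.23 pos [0.6492 0.0554 0.1736] R [[0.85, -0.527, -0.006], [-0.528, -0.85, -0.004], [-0.003, 0.006, -1.0]] q [-0.02  0.49  1.45 -0.    1.21  2.11] F [-8. -8.  3.] M [-1.3   1.41 -0.05] op 0.031 5.6
scene red (95, array([0.4731, 0.1945, 0.1731]), np.float64(116.8))
 lens pts 260 ((711.2758178710938, 31.35730743408203), 53.55927276611328) median ang -13.1
 grip 236 [0.6452 0.0613 0.19  ] -20.7
top red (0, array([nan, nan, nan]), np.float64(nan))
 lens pts 252 ((698.0964965820312, 15.069138526916504), 49.98436737060547) median ang -35.0
 grip 69 [0.6382 0.0443 0.1992] -27.2
```

The arm is blocked in both directions at 11 N or more, against about 2 N of hinge friction, so it is locked. I'll back off and leave.

>>> play_rows(plan=[[0.36,0,0.004,0,0,0,0],[0.36,0,0.0075,0,0,0,0],[0.6,0,0.0075,0,0,0,0],[0.7,0,0.0075,0,0,0,0],[0.7,0,0.0075,-0.03,0,0,0],[0.7,0,0.0075,-0.08,0,0,0],[0.7,0,0.0075,-0.13,0,0,0],[0.7,0,0.0075,-0.16,0,0,0]])

```text
time_s: 20.32
position: [0.6491, 0.0514, 0.3372]
ee_rot: [0.962, -0.275, 0.002, -0.001]
force: [-0.0, 0.1, -0.3]
opening: 0.0598
gripper_force: 0.0
```

```bash
cat >> arm.py <<'E'
d=get_image("wrist");T=np.eye(4);s=get_state();T[:3,:3]=R.from_quat(s["ee_rot"]).as_matrix();T[:3,3]=s["position"]
cv2.imwrite("pics/w4.png",cv2.resize(d["color"][...,::-1],(480,300)))
E
python3 arm.py 2>/dev/null; python3 - <<'E'
import cv2,glob,numpy as np
f=max(glob.glob("pics/scene_*.png"),key=lambda g:float(g.split('_')[-1][:-4]))
a=cv2.resize(cv2.imread(f)[140:240,290:430],(420,300),interpolation=3);b=cv2.resize(cv2.imread("pics/w4.png"),(380,300))
cv2.imwrite("pics/fin.png",np.hstack([a,b]))
E
```

```text
t 20.32 pos [0.6491 0.0514 0.3372] R [[0.849, -0.528, 0.004], [-0.528, -0.849, 0.0], [0.003, -0.002, -1.0]] q [-0.03  0.36  1.24  0.    1.53  2.1 ] F [-0.   0.1 -0.3] M [ 0.01  0.03 -0.05] op 0.0598 0.0
scene red (98, array([0.4751, 0.1953, 0.1734]), np.float64(115.5))
 lens pts 295 ((706.37890625, 23.608688354492188), 54.7437629699707) median ang -16.8
 grip 129 [0.6414 0.0565 0.1873] -22.3
top red (0, array([nan, nan, nan]), np.float64(nan))
 lens pts 263 ((701.4512939453125, -3.337059736251831), 45.14847946166992) median ang -36.3
```

View pics/fin.png

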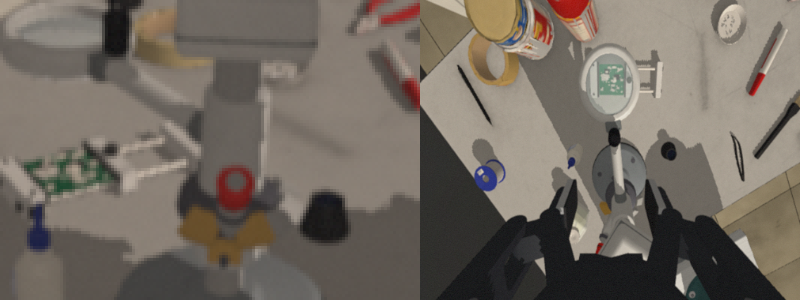

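The right-hand frame shows the lens directly over the board at (612,82). The left-hand frame shows the knob down over the brass notch at (235,190), with the holder and other objects where they were.

```bash
python3 -c "
from workcell import *
print(hand_in())"
```

```text
the job is handed in; nothing more can be done
None
```

I handed the job in at about 20 s, with the magnifier lens over the board (about 1 cm off its centre by camera). The arm resists pushes both ways at the brass working stop, the pin looks home in its notch, and the gripper is clear. The hand-in returned no verdict.

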